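Hold up the fallen front of a gingerbread house

TASK

The front wall of the gingerbread house has fallen over onto the worktop. Stand it upright on the cake board again, closing the open front of the house with its sides flush with the two side walls, and press it gently and squarely against their front edges with a steady push of 4 to 12 N so that I can pipe icing down the inside corners. Finish still holding it there, without letting go, and leave the cutter, the jar and the wooden strip alone.

Things in the scene. Friction and masses are not known exactly. Their poses are not given: they have to be found in the camera images.
- front: fallen front wall: loose rigid brown gingerbread gable plate, 62 mm wide, 12 mm thick, 40-85 g; sides 75 mm high, right-angled peak at 106 mm; doorway 24 x 42 mm through the middle of its base. Origin: middle of the base edge, mid-thickness; z base to peak, y across, x through the plate. Both faces alike. Starts flat (origin 6 mm up), peak pointing away from the robot within 0.7 rad
- front_peak (a point): point of the front wall's peak, mid-thickness, 106 mm from front's origin along its z; either face of the wall may look out of the house
- board: round white cake board, 200 mm across, 10 mm thick, stuck fast to the worktop; origin at the centre of its underside
- shell: standing part of the house, brown, iced fast to the board: two side walls (11 mm thick, 74 mm high, 80 mm long, 62 mm apart over their outer faces, 40 mm between) and a gabled back wall, 106 mm high; no roof, no front. Origin: on the board, midway between the side walls, in the plane of their front edges. x points into the house, y across, z up. Fixed and rigid: gives under 1 mm when pressed
- seat (a point): where front's origin belongs when the wall is in place: on the board's top, 10 mm above the worktop, midway between the side walls, 6 mm in front of their front edges. x points into the house, towards the robot within 0.6 rad: the open front looks away from the robot
- cutter: loose heart-shaped steel biscuit cutter, about 62 mm wide, 25 mm high; origin at its middle on the worktop; bystander
- sprinkles: loose amber glass jar with a red cap, 48 mm across, 75 mm high; origin at the centre of its underside; bystander
- strip: loose wooden rolling guide strip lying flat, 300 x 30 x 8 mm, long along its x; origin at the centre of its underside; bystander

How it is judged (in metres and radians):
At the end, for the whole second after the job is handed in: The wall stands upright and square (within 4 degrees) on the board (within 3 mm), against the side walls' front edges (within 3 mm) and flush with their outer faces (within 5 mm); the fingers touch it and it presses on the side walls with 4 to 12 N, at rest, through the last second (angle between front's own z axis and vertical below 0.07 rad and angle between the x axis of front and the x axis of shell, either way round below 0.07 rad and x of front in the frame of shell between -0.0095 and -0.003 m and y of front in the frame of shell between -0.005 and 0.005 m and z of front in the frame of shell between -0.003 and 0.003 m and contact force between front and shell between 4 and 12 N and contact force between the fingers and front above 2 N and linear speed of front below 0.01 m/s); the arm keeps its last pose, push and grip.
It fails at once if the front wall is pressed or knocked against the house with more than 30 N (it would crack) (contact force between front and shell above 30 N).
It fails at once if the house is hit by the robot with more than 15 N (contact force between any of the arm, the fingers and shell above 15 N).
It fails at once if the biscuit cutter is moved by more than 20 mm (distance of cutter from where it was at the start of the episode above 0.02 m).
It fails at once if the jar is moved by more than 20 mm (distance of sprinkles from where it was at the start of the episode above 0.02 m).
It fails at once if the wooden strip is moved by more than 20 mm (distance of strip from where it was at the start of the episode above 0.02 m).
It also fails if it takes over 64 s, if anything falls off the work surface, if the arm or the gripper's body presses on something with over 40 N, if the wrist force passes 120 N, or if a joint passes its speed limit or range.

ROBOT

A 6-joint arm with a two-finger parallel gripper is mounted at the origin on the work surface. World frame = base frame: x ahead of the robot, y to its left, z up, the work surface at z = 0. Lengths are in m, angles in degrees, forces in N, time in s.
With the tool pointing down it reaches from about 0.3 to 0.75 m from the base axis. Payload 8.5 kg.
Tool frame: the origin (TCP) lies on the centre line of the jaws, within the pads' length; the fingertips stand env.tcp_to_tips ahead of it and the grasp point (between the pads) lies 8 mm behind it (env.tcp_to_tips is the distance from the TCP to the fingertips, in m); z points along the fingers, y is the direction in which the jaws open and shut (so a half turn about z gives the same grasp; the last joint's range is limited). The gripper opens to 85 mm and grips with 20 to 120 N. Pads are 22 mm wide; open, the fingers measure 114 mm over their backs; the gripper's body (76 mm by 85 mm) begins 54 mm behind the grasp point. The pads swing forward as they close: fully open they stand 13 mm farther back than shut.
Start: joints at [-82.523, 21.807, 74.336, -0, 83.858, -12.336], TCP at [0.186, -0.517, 0.242] pointing down, gripper open.
Joint ranges: [-178.18, 178.18], [-50.72, 133.34], [12.68, 142.11], [-81.47, 261.47], [9.98, 163.14], [-165.26, 165.26]. Speed limits (degrees/s): [136.94, 136.94, 180, 180, 180, 180].

INTERFACE

Orientations are given as a 3x3 rotation matrix whose columns are the frame's x, y, z axes.
In Python, from rig import env gives the robot as it stands. The module is installed in compiled form; this text tells all that it offers.
- The arm moves only by the tool carry_out, never from a script. Its argument "rows" is a list of rows, each an object of numbers: "tx", "ty", "tz": the shift along the tool's x, y, z in cm; "yaw": the turn about the tool's z in rad. In form: [{"tx": .., "ty": .., "tz": .., "yaw": ..}, ...]. A call has 1 to 12 rows; each row shifts and turns the pose as measured when the row begins, along the tool's axes as they then stand; what a row does not reach is not made up. A row lasts 1/10 s, in which the tool goes at most 50 mm and 8.59 degrees, less where a joint would pass 70% of its speed; a pose out of reach is approached as far as the arm can. A call is refused whole if a number of a shift passes 5 or a number of a turn 0.15, either way. A call with a gripper value outside its range is refused whole. "jaw" is the closure, from -1 (fully open) to 1 (shut), set as the call begins (left out, the last holds). The fingers move at their own pace and stop on an object; "squeeze" is the grip in N (left out, the last holds). Time passes only in rows, so rows that do not move let the fingers close. It gives the time, the measured TCP pose, the force and the opening at its end, in the units of the state.
- env.observe(): the state, without advancing time (a new reading comes with each control period).
- env.get_image(name): name is "scene" or "side" or "wrist"; returns the picture (420x560x3 uint8, red, green, blue); there is no depth.
- env.camera_params(name): a dict with "vertical_fov" (degrees; the focal length in pixels is half the picture's height over the tangent of half this angle, whatever the lens; pixels are square), "cx", "cy" (the principal point, pixels), "k1" (the pictures are not rectified: a ray, as slopes to the right and down, at radius r is drawn at 1 + k1 r^2 times it, then the intrinsics apply), "view" (4x4, takes a point from world to camera coordinates). Camera axes: x right, y up, looking along -z (the intrinsics and any distortion apply to the point x, -y, -z); pixel columns grow to the right and rows downward; lengths in m; the calibration is good to about 2 mm. A picture is of the moment at which its call begins: read the wrist's pose just before it. camera_params takes no time and is no camera call; for the wrist camera it gives the pose at the moment of the call.
- env.close_job(): hands the job in, once; it reports no verdict.
The state is a dict: "time_s": time; "q": joint angles; "qvel": joint speeds; "joint_efforts": joint torques, N m; "position": TCP position; "tool_rot": TCP orientation; "ft_force": force on the tool from outside, world axes, zero at the start; "wrist_torque": the same for the moment, N m; "grip_width": finger opening in m.
Only numpy, scipy, OpenCV 4.12 (cv2) and the standard library are available. Lean on these libraries where they do the work, as an engineer would, in place of code of your own. Each camera call takes 0.05 s, during which the arm holds its last target. There are 200 camera calls.

## Working session

There is one attempt and no reset: what is moved stays moved. The work goes in short steps, Python scripts to look and compute and a tool call to move; the robot and the scene stay as the last step left them, time stands still between calls to the robot, and variables do not carry over. Pictures are saved under pics/ and viewed, about 8 in all and at most 12, crops included, and the job is handed in when it is done.

Besides the shell and the picture viewer there is one more tool, called after ">>>" as name([rows], argument=value, ...), one row to a line, values as JSON. carry_out: Moves the arm, as the interface text tells. Its arguments: {"type":"object","properties":{"rows":{"type":"array","items":{"type":"object","properties":{"tx":{"type":"number"},"ty":{"type":"number"},"tz":{"type":"number"},"yaw":{"type":"number"}}}},"jaw":{"type":"number"},"squeeze":{"type":"number"}},"required":["rows"]}

```bash
mkdir -p pics; cat > h.py <<'E'
import numpy as np, cv2
from rig import env
def shot(n,f=None):
    im=env.get_image(n)
    if f: cv2.imwrite('pics/'+f,im[:,:,::-1])
    return im
def K(p):
    f=210/np.tan(np.radians(p['vertical_fov'])/2)
    return np.array([[f,0,p['cx']],[0,f,p['cy']],[0,0,1.]]),np.array([p['k1'],0,0,0,0.])
def ray(p,uv):
    k,d=K(p); s=cv2.undistortPoints(np.array(uv,float).reshape(-1,1,2),k,d).reshape(-1,2)
    V=np.array(p['view']); R=V[:3,:3]; c=-R.T@V[:3,3]
    return c,np.c_[s[:,0],-s[:,1],-np.ones(len(s))]@R
def onz(p,uv,z):
    c,r=ray(p,uv); return c+r*((z-c[2])/r[:,2])[:,None]
def proj(p,X):
    k,d=K(p); V=np.array(p['view']); X=np.atleast_2d(X)@V[:3,:3].T+V[:3,3]
    X=X*[1,-1,-1]; return cv2.projectPoints(X.reshape(-1,1,3),np.zeros(3),np.zeros(3),k,d)[0].reshape(-1,2)
E
python3 - <<'E'
from h import *
for n in('scene','side'):
    shot(n,n+'0.png'); p=env.camera_params(n); V=np.array(p['view']); print(n,p['vertical_fov'],p['k1'],-V[:3,:3].T@V[:3,3])
s=env.observe(); print(s['position'],s['tool_rot'],env.tcp_to_tips,s['ft_force'],s['time_s'])
E
```

```text
scene 56.67082755918921 0.014292935677367904 [1.06910705 0.29508411 0.46710806]
side 51.69682343842263 -0.022357112772261982 [0.41113251 0.63010859 0.68858047]
[ 0.18635922 -0.51720709  0.24179022] [[ 9.40825227e-01  3.38892100e-01 -1.90655266e-04]
 [ 3.38892064e-01 -9.40824421e-01  1.25614155e-03]
 [ 2.46323318e-04 -1.24642122e-03 -9.99999193e-01]] 0.011 [ 0.93598326 -0.47739485 -0.01841493] 0.1
```

View pics/scene0.png

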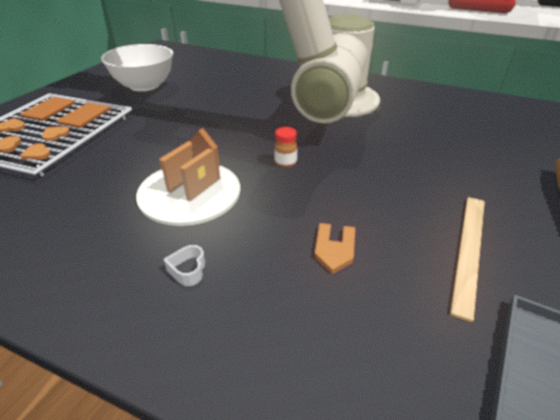

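View pics/side0.png

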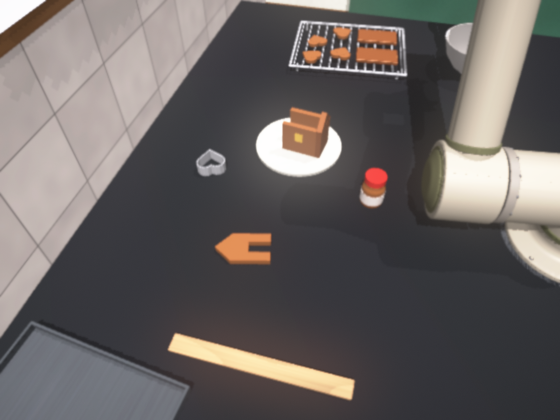

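The scene view shows the wall lying flat near (335,247), with the house on its board at (190,175), the cutter at (187,265), the jar at (286,147) and the strip at (469,258). The side view agrees. Next I'll measure the wall and the board.

```bash
python3 - <<'E'
from h import *
for n,roi,rb in(('scene',(290,205,380,285),(125,125,255,230)),('side',(205,220,285,275),(245,95,355,185))):
    im=cv2.imread(f'pics/{n}0.png'); p=env.camera_params(n)
    hsv=cv2.cvtColor(im,cv2.COLOR_BGR2HSV)
    m=((hsv[:,:,1]>120)&(hsv[:,:,2]>60)&(hsv[:,:,0]<22)).astype(np.uint8)
    z=np.zeros_like(m); x0,y0,x1,y1=roi; z[y0:y1,x0:x1]=m[y0:y1,x0:x1]
    c=max(cv2.findContours(z,0,2)[0],key=cv2.contourArea)
    a=cv2.approxPolyDP(c,2.5,True).reshape(-1,2); print(n); print(np.c_[a,onz(p,a,.012).round(4)*1000])
    w=((hsv[:,:,1]<60)&(hsv[:,:,2]>150)).astype(np.uint8); z=np.zeros_like(w); x0,y0,x1,y1=rb; z[y0:y1,x0:x1]=w[y0:y1,x0:x1]
    c=max(cv2.findContours(z,0,2)[0],key=cv2.contourArea); h=cv2.convexHull(c).reshape(-1,2)
    P=onz(p,h,.010)[:,:2]
    A=np.c_[2*P,np.ones(len(P))]; s=np.linalg.lstsq(A,(P**2).sum(1),rcond=None)[0]; print('board',s[:2],np.sqrt(s[2]+s[0]**2+s[1]**2))
    x0,y0,x1,y1=rb; cv2.imwrite(f'pics/{n}_house.png',cv2.resize(im[y0:y1,x0:x1],None,fx=5,fy=5,interpolation=cv2.INTER_CUBIC))
    print({k:onz(p,[v],0)[0].round(3) for k,v in dict(scene=dict(jar=(286,163),cut=(187,265),s1=(476,200),s2=(462,316)),side=dict(jar=(371,200),cut=(210,165),s1=(172,345),s2=(352,390)))[n].items()})
E
```

```text
scene
[[321.  223.  561.5 143.9  12. ]
 [317.  231.  584.5 144.8  12. ]
 [315.  257.  644.7 163.8  12. ]
 [334.  272.  662.8 202.1  12. ]
 [352.  261.  628.4 220.9  12. ]
 [354.  228.  549.9 201.3  12. ]
 [345.  226.  551.4 185.3  12. ]
 [342.  240.  588.2 191.4  12. ]
 [330.  241.  599.  173.7  12. ]
 [330.  225.  559.9 160.3  12. ]]
board [ 0.5744239  -0.12822155] 0.10341452141536858
{'jar': array([ 0.388, -0.001,  0.   ]), 'cut': array([ 0.736, -0.022,  0.   ]), 's1': array([0.355, 0.394, 0.   ]), 's2': array([0.656, 0.393, 0.   ])}
side
[[215.  246.  656.9 195.8  12. ]
 [230.  263.  616.5 225.2  12. ]
 [269.  263.  546.5 207.   12. ]
 [270.  260.  546.5 200.2  12. ]
 [269.  252.  553.1 183.3  12. ]
 [248.  250.  592.9 188.8  12. ]
 [252.  244.  589.7 173.6  12. ]
 [270.  244.  556.2 164.9  12. ]
 [269.  233.  565.2 140.   12. ]
 [232.  233.  635.4 158.1  12. ]]
board [ 0.56973002 -0.1307745 ] 0.10324214003384531
{'jar': array([ 0.382, -0.007,  0.   ]), 'cut': array([ 0.751, -0.023,  0.   ]), 's1': array([0.661, 0.395, 0.   ]), 's2': array([0.363, 0.391, 0.   ])}
```

View pics/scene_house.png

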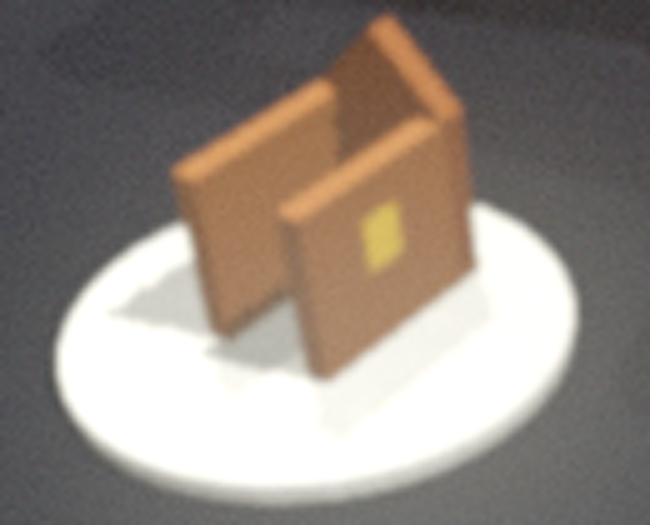

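The crop shows the house opening towards the camera, away from the robot. Its top front corners are at crop (175,172) and (308,222), and the base of the right wall's outer corner is at (325,378).

```bash
python3 - <<'E'
from h import *
p=env.camera_params('scene')
f=lambda L,z: onz(p,np.array(L)/5+124.9,z).round(4)
print(f([(175,172),(282,210),(307,222),(325,82),(437,122),(410,125)],.084)); print(f([(325,378),(220,335),(208,325),(472,268)],.01))
p=env.camera_params('wrist');V=np.array(p['view']);print(p['vertical_fov'],-V[:3,:3].T@V[:3,3],V[2,:3])
E
```

```text
[[ 0.5966 -0.1638  0.084 ]
 [ 0.6014 -0.1131  0.084 ]
 [ 0.6042 -0.1005  0.084 ]
 [ 0.5174 -0.1526  0.084 ]
 [ 0.5252 -0.0961  0.084 ]
 [ 0.5315 -0.1042  0.084 ]]
[[ 0.6018 -0.1075  0.01  ]
 [ 0.5959 -0.1607  0.01  ]
 [ 0.5924 -0.1691  0.01  ]
 [ 0.5147 -0.0955  0.01  ]]
64.46002802080221 [ 0.25771529 -0.49253275  0.37310195] [0.27415536 0.09843462 0.95663445]
```

View pics/side_house.png

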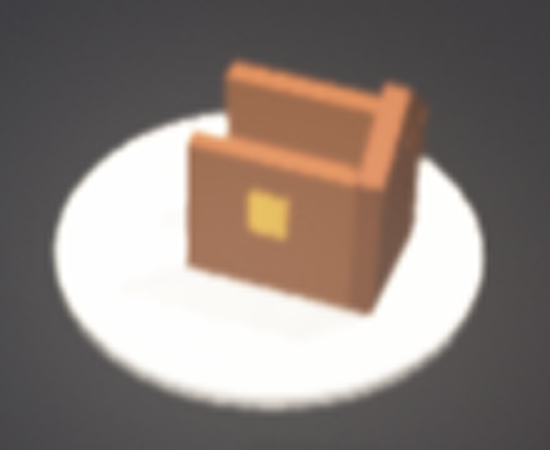

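>>> carry_out([
  {"tx": 3.9, "ty": -3.1},
  {"tx": 3.9, "ty": -3.1},
  {"tx": 3.9, "ty": -3.1},
  {"tx": 3.9, "ty": -3.1},
  {"tx": 3.9, "ty": -3.1},
  {"tx": 3.9, "ty": -3.1},
  {"tx": 3.9, "ty": -3.1},
  {"tx": 3.9, "ty": -3.1},
  {"tx": 3.9, "ty": -3.1},
  {"tx": 3.9, "ty": -3.1},
  {"tx": 3.9, "ty": -3.1},
  {"tx": 3.9, "ty": -3.1},
], jaw=-1, squeeze=20)

```text
validation failed for argument at $.ro...
```

>>> carry_out([
  {"tx": 3.9, "ty": -3.1, "tz": 0, "yaw": 0},
  {"tx": 3.9, "ty": -3.1, "tz": 0, "yaw": 0},
  {"tx": 3.9, "ty": -3.1, "tz": 0, "yaw": 0},
  {"tx": 3.9, "ty": -3.1, "tz": 0, "yaw": 0},
  {"tx": 3.9, "ty": -3.1, "tz": 0, "yaw": 0},
  {"tx": 3.9, "ty": -3.1, "tz": 0, "yaw": 0},
  {"tx": 3.9, "ty": -3.1, "tz": 0, "yaw": 0},
  {"tx": 3.9, "ty": -3.1, "tz": 0, "yaw": 0},
], jaw=-1, squeeze=20)

```text
time_s: 0.9
position: [0.3951, -0.1776, 0.2395]
tool_rot: [[0.944, 0.329, -0.002], [0.329, -0.944, 0.005], [-0.0, -0.006, -1.0]]
ft_force: [1.0, -0.8, -0.1]
grip_width: 0.0857
```

>>> carry_out([
  {"tx": 3.9, "ty": -3.1, "tz": 0, "yaw": 0},
  {"tx": 3.9, "ty": -3.1, "tz": 0, "yaw": 0},
  {"tx": 3.9, "ty": -3.1, "tz": 0, "yaw": 0},
  {"tx": 3.9, "ty": -3.1, "tz": 0, "yaw": 0},
  {"tx": 3.9, "ty": -3.1, "tz": 0, "yaw": 0},
  {"tx": 3.9, "ty": -3.1, "tz": 0, "yaw": 0},
  {"tx": 3.9, "ty": -3.1, "tz": 0, "yaw": 0},
  {"tx": 3.9, "ty": -3.1, "tz": 0, "yaw": 0},
  {"tx": 2, "ty": -1.5, "tz": 0, "yaw": 0.09},
  {"tx": 0, "ty": 0, "tz": 0, "yaw": 0},
])

```text
time_s: 1.9
position: [0.6203, 0.19, 0.2367]
tool_rot: [[0.969, 0.246, -0.007], [0.246, -0.969, 0.005], [-0.006, -0.007, -1.0]]
ft_force: [-0.5, -0.2, -1.1]
grip_width: 0.0855
```

```bash
cat >> h.py <<'E'
def plate(im,p,z=.012):
    hsv=cv2.cvtColor(im,cv2.COLOR_RGB2HSV)
    m=((hsv[:,:,1]>120)&(hsv[:,:,2]>60)&(hsv[:,:,0]<22)).astype(np.uint8)
    c=max(cv2.findContours(m,0,2)[0],key=cv2.contourArea)
    a=cv2.approxPolyDP(c,4,True).reshape(-1,2); return np.c_[a,onz(p,a,z).round(4)*1000]
E
python3 - <<'E'
from h import *
p=env.camera_params('wrist'); im=shot('wrist','w1.png'); print(plate(im,p)); s=env.observe(); print(s['position'],s['tool_rot'],s['time_s'])
E
```

```text
[[ 511.   258.   602.7 -105.1   12. ]
 [ 473.   317.   516.   -94.9   12. ]
 [ 488.   333.   498.3 -125.1   12. ]
 [ 492.   328.   506.6 -126.8   12. ]
 [ 519.   332.   509.2 -165.4   12. ]
 [ 559.   370.   464.9 -253.8   12. ]
 [ 559.   278.   592.9 -178.4   12. ]]
[0.61969483 0.18881651 0.2367749 ] [[ 0.96882744  0.2476107  -0.00789481]
 [ 0.24765459 -0.96883465  0.00516013]
 [-0.00637106 -0.00695446 -0.99995552]] 1.95
```

View pics/w1.png

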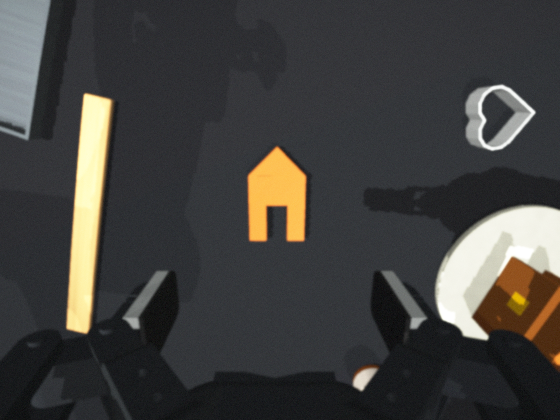

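The wrist view shows the wall squarely aligned, with the peak at (277,147) and legs ending at row 241. The strip is at the left, and the cutter and house are at the right.

```bash
python3 - <<'E'
from h import *
p=env.camera_params('wrist'); im=cv2.imread('pics/w1.png')[:,:,::-1].copy(); im[:,330:]=0; im[:,:200]=0; im[265:]=0
a=plate(im,p); print(a)
E
```

```text
[[276.  146.  658.2 197.5  12. ]
 [247.  176.  619.4 219.9  12. ]
 [249.  240.  547.4 200.9  12. ]
 [265.  241.  550.8 182.8  12. ]
 [267.  207.  590.9 190.4  12. ]
 [285.  206.  597.  171.4  12. ]
 [286.  239.  559.2 160.1  12. ]
 [303.  241.  561.7 140.6  12. ]
 [306.  175.  636.3 158.4  12. ]]
```

>>> carry_out([
  {"tx": 0.8, "ty": 0.2, "tz": 4, "yaw": 0},
  {"tx": 0, "ty": 0, "tz": 4.5, "yaw": 0},
  {"tx": 0, "ty": 0, "tz": 4.5, "yaw": 0},
  {"tx": 0, "ty": 0, "tz": 4.5, "yaw": 0},
  {"tx": 0, "ty": 0, "tz": 2, "yaw": 0},
  {"tx": 0, "ty": 0, "tz": 0, "yaw": 0},
])

```text
time_s: 2.55
position: [0.6253, 0.1837, 0.0375]
tool_rot: [[0.968, 0.25, -0.005], [0.25, -0.968, 0.004], [-0.004, -0.005, -1.0]]
ft_force: [0.0, 0.0, 0.7]
grip_width: 0.0851
```

>>> carry_out([
  {"tx": 0.4, "ty": -0.45, "tz": 1.5, "yaw": 0},
  {"tx": 0, "ty": 0, "tz": 1.3, "yaw": 0},
  {"tx": 0, "ty": 0, "tz": 0.1, "yaw": 0},
])

```text
time_s: 2.85
position: [0.6292, 0.1881, 0.0096]
tool_rot: [[0.968, 0.249, -0.001], [0.249, -0.968, 0.004], [-0.0, -0.004, -1.0]]
ft_force: [-0.2, -0.4, -0.1]
grip_width: 0.0859
```

```bash
python3 - <<'E'
from h import *
p=env.camera_params('wrist'); im=shot('wrist','w2.png'); s=env.observe(); print(s['position'],s['ft_force'])
E
```

```text
[0.6295656  0.18824679 0.01031641] [0.38360258 0.59092237 0.42350645]
```

View pics/w2.png

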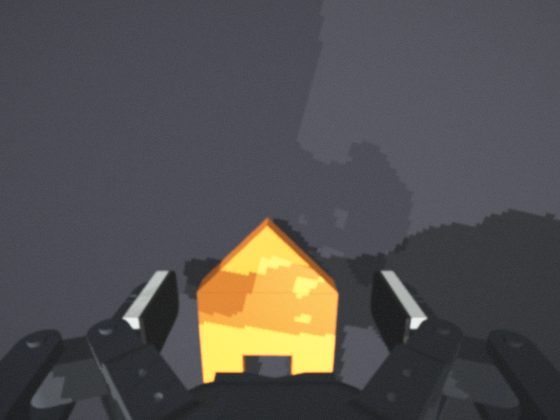

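The wrist view shows the shoulders at (198,290) and (338,290), level with the pads and centred between them. I'll close lightly.

>>> carry_out([
  {"tx": 0, "ty": 0, "tz": 0, "yaw": 0},
  {"tx": 0, "ty": 0, "tz": 0, "yaw": 0},
  {"tx": 0, "ty": 0, "tz": 0, "yaw": 0},
  {"tx": 0, "ty": 0, "tz": 0, "yaw": 0},
  {"tx": 0, "ty": 0, "tz": 0, "yaw": 0},
], jaw=-0.4, squeeze=20)

```text
time_s: 3.4
position: [0.6308, 0.1885, 0.0133]
tool_rot: [[0.968, 0.25, 0.004], [0.25, -0.968, 0.005], [0.006, -0.004, -1.0]]
ft_force: [0.0, -0.2, -1.5]
grip_width: 0.0607
```

>>> carry_out([
  {"tx": 0, "ty": 0, "tz": -1, "yaw": 0},
  {"tx": 0, "ty": 0, "tz": -2, "yaw": 0},
  {"tx": 0, "ty": 0, "tz": -2, "yaw": 0},
  {"tx": 0, "ty": 0, "tz": 0, "yaw": 0},
])

```text
time_s: 3.8
position: [0.6306, 0.1883, 0.0663]
tool_rot: [[0.968, 0.25, 0.004], [0.25, -0.968, 0.005], [0.005, -0.004, -1.0]]
ft_force: [-0.7, -0.4, 0.4]
grip_width: 0.0607
```

```bash
python3 - <<'E'
from h import *
a=shot('side')[170:310,170:350]; b=shot('scene')[170:310,250:430]
cv2.imwrite('pics/lift.png',cv2.resize(np.hstack([a,b])[:,:,::-1],None,fx=2.2,fy=2.2))
s=env.observe(); print(s['position'],s['ft_force'],s['grip_width'])
E
```

```text
[0.62927819 0.18805561 0.06333921] [ 0.37325604 -0.09563073 -1.25655407] 0.06060560932134561
```

View pics/lift.png

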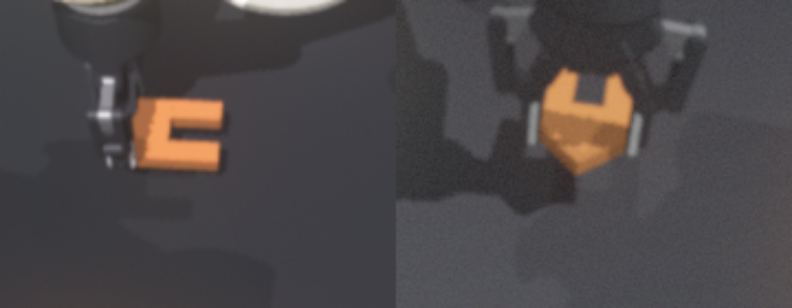

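Both views show the wall held by its sides and still nearly level (side crop: legs pointing right at (195,130)). I'll raise it a little and ease the grip so it can swing base down.

>>> carry_out([
  {"tx": 0, "ty": 0, "tz": -2, "yaw": 0},
  {"tx": 0, "ty": 0, "tz": 0, "yaw": 0},
  {"tx": 0, "ty": 0, "tz": 0, "yaw": 0},
], jaw=-0.42)

```text
time_s: 4.2
position: [0.6276, 0.1877, 0.0797]
tool_rot: [[0.968, 0.25, -0.007], [0.25, -0.968, 0.004], [-0.006, -0.005, -1.0]]
ft_force: [0.6, 0.7, -0.9]
grip_width: 0.0605
```

>>> carry_out([
  {"tx": 0, "ty": 0, "tz": 0, "yaw": 0},
  {"tx": 0, "ty": 0, "tz": 0, "yaw": 0},
], jaw=-0.425)

```text
time_s: 4.4
position: [0.6268, 0.1876, 0.0774]
tool_rot: [[0.968, 0.25, -0.01], [0.25, -0.968, 0.003], [-0.009, -0.006, -1.0]]
ft_force: [0.2, -0.2, -0.5]
grip_width: 0.0607
```

```bash
cat >> h.py <<'E'
def meas():
    # pixel box of orange blob in side & scene near the tool
    out={}
    for n in('side','scene'):
        im=shot(n,'last_'+n+'.png'); p=env.camera_params(n); s=env.observe(); c=proj(p,s['position'])[0]
        hsv=cv2.cvtColor(im,cv2.COLOR_RGB2HSV); m=((hsv[:,:,1]>120)&(hsv[:,:,2]>50)&(hsv[:,:,0]<22)).astype(np.uint8)
        m[:, :max(0,int(c[0])-75)]=0; m[:,int(c[0])+75:]=0; m[:max(0,int(c[1])-70)]=0; m[int(c[1])+100:]=0
        k=max(cv2.findContours(m,0,2)[0],key=cv2.contourArea); out[n]=(c.round(0),cv2.boundingRect(k),cv2.contourArea(k),cv2.approxPolyDP(k,2.5,True).reshape(-1,2).tolist())
    return out
E
python3 - <<'E'
from h import *
print(meas()); s=env.observe(); print(s['position'],s['ft_force'],s['grip_width'],s['time_s'])
E
```

```text
{'side': (array([228., 225.]), (231, 211, 42, 33), 1049.5, [[234, 211], [231, 224], [235, 242], [270, 243], [271, 231], [249, 229], [250, 223], [271, 224], [272, 212]]), 'scene': (array([336., 224.]), (316, 193, 43, 48), 1282.5, [[326, 193], [319, 203], [316, 224], [335, 240], [354, 230], [358, 206], [349, 196], [345, 210], [332, 209], [333, 196]])}
[0.62691713 0.18763466 0.07771634] [ 0.63518128  0.72268634 -0.28557996] 0.06100191753878356 4.5
```

>>> carry_out([
  {"tx": 0, "ty": 0, "tz": 0, "yaw": 0},
  {"tx": 0, "ty": 0, "tz": 0, "yaw": 0},
], jaw=-0.435)

```text
time_s: 4.7
position: [0.6268, 0.1876, 0.0772]
tool_rot: [[0.968, 0.25, -0.01], [0.25, -0.968, 0.003], [-0.009, -0.006, -1.0]]
ft_force: [-0.2, 0.1, -1.0]
grip_width: 0.0612
```

```bash
python3 - <<'E'
from h import *
print(meas()); s=env.observe(); print(s['position'],s['ft_force'],s['grip_width'],s['time_s'])
E
```

```text
{'side': (array([228., 225.]), (231, 211, 42, 33), 1051.5, [[234, 211], [231, 224], [235, 242], [270, 243], [270, 230], [253, 230], [248, 226], [250, 223], [271, 224], [272, 212]]), 'scene': (array([336., 224.]), (316, 193, 43, 48), 1273.0, [[327, 193], [319, 203], [316, 224], [335, 240], [354, 230], [358, 206], [350, 196], [345, 210], [332, 209], [333, 196]])}
[0.62685607 0.1876227  0.07733193] [ 0.45698301  0.98446969 -1.57693438] 0.06139962928729047 4.8
```

>>> carry_out([
  {"tx": 0, "ty": 0, "tz": 0, "yaw": 0},
  {"tx": 0, "ty": 0, "tz": 0, "yaw": 0},
], jaw=-0.44)

```text
time_s: 5.0
position: [0.6269, 0.1876, 0.0774]
tool_rot: [[0.968, 0.25, -0.01], [0.25, -0.968, 0.003], [-0.009, -0.006, -1.0]]
ft_force: [-1.0, 0.7, -0.9]
grip_width: 0.0614
```

```bash
python3 - <<'E'
from h import *
print(meas()); s=env.observe(); print(s['position'],s['ft_force'],s['grip_width'],s['time_s'])
E
```

```text
{'side': (array([228., 225.]), (231, 210, 42, 34), 1054.5, [[234, 211], [231, 225], [235, 242], [270, 243], [270, 230], [254, 230], [248, 226], [250, 223], [271, 224], [272, 212]]), 'scene': (array([336., 224.]), (316, 193, 43, 48), 1292.0, [[326, 193], [319, 203], [316, 225], [335, 240], [355, 229], [358, 205], [349, 196], [344, 210], [332, 209], [333, 195]])}
[0.62690742 0.1876087  0.07743264] [-0.98130735 -0.15979947 -0.65007787] 0.061439707129300795 5.1
```

>>> carry_out([
  {"tx": 0, "ty": 0, "tz": 0, "yaw": 0},
  {"tx": 0, "ty": 0, "tz": 0, "yaw": 0},
], jaw=-0.446)

```text
time_s: 5.3
position: [0.6269, 0.1877, 0.0775]
tool_rot: [[0.968, 0.25, -0.01], [0.25, -0.968, 0.003], [-0.009, -0.006, -1.0]]
ft_force: [0.0, 0.2, -0.6]
grip_width: 0.0617
```

```bash
python3 - <<'E'
from h import *
print(meas()['side']); s=env.observe(); print(s['grip_width'],s['time_s'])
E
```

```text
(array([228., 225.]), (231, 210, 42, 34), 1050.5, [[234, 211], [231, 224], [235, 242], [270, 243], [270, 231], [251, 230], [248, 226], [250, 223], [271, 224], [271, 212]])
0.06206598917626293 5.4
```

>>> carry_out([
  {"tx": 0, "ty": 0, "tz": 0, "yaw": 0},
  {"tx": 0, "ty": 0, "tz": 0, "yaw": 0},
], jaw=-0.451)

```text
time_s: 5.6
position: [0.6269, 0.1876, 0.0775]
tool_rot: [[0.968, 0.25, -0.01], [0.25, -0.968, 0.003], [-0.009, -0.006, -1.0]]
ft_force: [-0.4, 0.1, 0.9]
grip_width: 0.0618
```

```bash
python3 - <<'E'
from h import *
print(meas()['side']); s=env.observe(); print(s['grip_width'],s['time_s'])
E
```

```text
(array([228., 225.]), (229, 214, 17, 48), 410.5, [[234, 214], [234, 242], [229, 245], [238, 260], [243, 261], [244, 251], [240, 244], [245, 242], [245, 233]])
0.06194756768404187 5.7
```

>>> carry_out([
  {"tx": 0, "ty": 0, "tz": 0, "yaw": 0},
  {"tx": 0, "ty": 0, "tz": 0, "yaw": 0},
], jaw=-0.455)

```text
time_s: 5.9
position: [0.6271, 0.1877, 0.0777]
tool_rot: [[0.968, 0.25, -0.009], [0.25, -0.968, 0.003], [-0.008, -0.006, -1.0]]
ft_force: [0.2, -0.1, -0.0]
grip_width: 0.0617
```

```bash
python3 - <<'E'
from h import *
print(meas()['side']); s=env.observe(); print(s['grip_width'],s['time_s'])
E
```

```text
(array([228., 225.]), (200, 219, 44, 43), 531.5, [[200, 222], [211, 245], [238, 261], [243, 259], [243, 251], [235, 245], [219, 242], [209, 219]])
0.0620032655665543 6.0
```

```bash
python3 - <<'E'
from h import *
a=cv2.imread('pics/last_side.png')[170:310,150:330]; b=cv2.imread('pics/last_scene.png')[160:300,250:430]
cv2.imwrite('pics/swing.png',cv2.resize(np.hstack([a,b]),None,fx=2.2,fy=2.2))
E
```

```text
(no output)
```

View pics/swing.png

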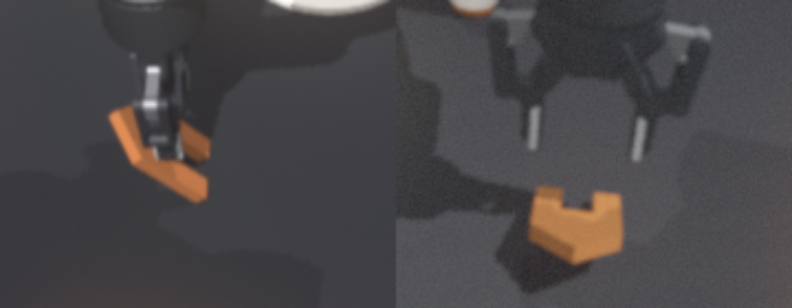

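The wall swung base down at jaw -0.451. Then it slipped out at -0.455, as the scene crop shows it below the fingers. I'll let it settle and look again.

>>> carry_out([
  {"tx": 0, "ty": 0, "tz": -5, "yaw": 0},
  {"tx": 0, "ty": 0, "tz": -5, "yaw": 0},
  {"tx": 0, "ty": 0, "tz": -5, "yaw": 0},
  {"tx": 0, "ty": 0, "tz": -1, "yaw": 0},
  {"tx": 0, "ty": 0, "tz": 0, "yaw": 0},
], jaw=-1)

```text
time_s: 6.5
position: [0.6281, 0.187, 0.2412]
tool_rot: [[0.968, 0.25, -0.013], [0.25, -0.968, 0.003], [-0.012, -0.006, -1.0]]
ft_force: [0.6, -0.9, -1.2]
grip_width: 0.0854
```

```bash
cat >> h.py <<'E'
def wplate(f):
    p=env.camera_params('wrist'); im=shot('wrist',f).copy(); im[:,360:]=0; im[:,180:]=im[:,180:]; im[:,:180]=0; im[290:]=0
    return plate(im,p)
E
python3 - <<'E'
from h import *
print(wplate('w3.png')); s=env.observe(); print(s['position'],s['tool_rot'],s['time_s'])
E
```

```text
[[273.   87.  721.8 213.   12. ]
 [244.  118.  684.7 234.7  12. ]
 [246.  188.  612.2 215.7  12. ]
 [263.  190.  614.7 196.9  12. ]
 [264.  154.  653.6 205.4  12. ]
 [283.  151.  661.8 186.5  12. ]
 [285.  188.  623.1 173.9  12. ]
 [302.  189.  626.7 155.4  12. ]
 [305.  119.  699.6 172.8  12. ]]
[0.62802124 0.18697823 0.24071903] [[ 0.96822363  0.24973578 -0.01323009]
 [ 0.2497938  -0.9682947   0.00290475]
 [-0.01208521 -0.00611724 -0.99990826]] 6.55
```

View pics/w3.png

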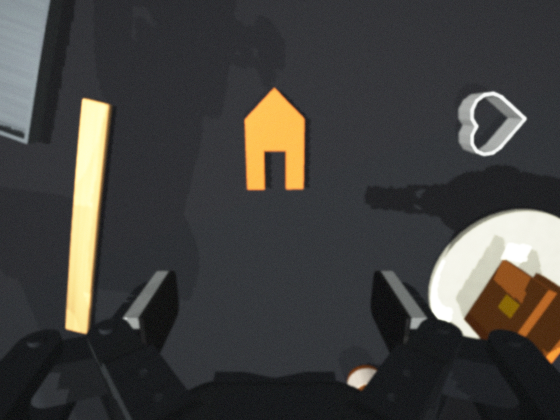

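The wall is flat again, with its peak at (273,87) and base at row 189, so it moved 65 mm outward. Nothing else moved. I'll grip it again and ease off more finely.

>>> carry_out([
  {"tx": 3.5, "ty": -0.1, "tz": 3, "yaw": 0},
  {"tx": 3.3, "ty": -0.1, "tz": 3.5, "yaw": 0},
  {"tx": 0, "ty": 0, "tz": 4.5, "yaw": 0},
  {"tx": 0, "ty": 0, "tz": 4.5, "yaw": 0},
  {"tx": 0, "ty": 0, "tz": 4.5, "yaw": 0},
  {"tx": 0, "ty": 0, "tz": 0, "yaw": 0},
])

```text
time_s: 7.15
position: [0.6888, 0.2066, 0.0229]
tool_rot: [[0.968, 0.249, -0.025], [0.249, -0.968, 0.001], [-0.024, -0.008, -1.0]]
ft_force: [-0.4, 0.4, 0.3]
grip_width: 0.0852
```

>>> carry_out([
  {"tx": 0.35, "ty": 0.2, "tz": 1.2, "yaw": 0},
  {"tx": 0, "ty": 0, "tz": 0.1, "yaw": 0},
  {"tx": 0, "ty": 0, "tz": 0, "yaw": 0},
])

```text
time_s: 7.45
position: [0.6937, 0.2055, 0.0114]
tool_rot: [[0.968, 0.249, -0.023], [0.249, -0.968, 0.002], [-0.022, -0.007, -1.0]]
ft_force: [0.1, 0.4, -0.5]
grip_width: 0.0852
```

>>> carry_out([
  {"tx": 0, "ty": 0, "tz": 0, "yaw": 0},
  {"tx": 0, "ty": 0, "tz": 0, "yaw": 0},
  {"tx": 0, "ty": 0, "tz": 0, "yaw": 0},
  {"tx": 0, "ty": 0, "tz": 0, "yaw": 0},
  {"tx": 0, "ty": 0, "tz": 0, "yaw": 0},
], jaw=-0.4)

```text
time_s: 7.95
position: [0.6958, 0.2058, 0.0171]
tool_rot: [[0.968, 0.249, -0.014], [0.25, -0.968, 0.003], [-0.013, -0.006, -1.0]]
ft_force: [0.4, 0.5, 0.5]
grip_width: 0.0599
```

>>> carry_out([
  {"tx": 0, "ty": 0, "tz": -1, "yaw": 0},
  {"tx": 0, "ty": 0, "tz": -2, "yaw": 0},
  {"tx": -2, "ty": 0, "tz": -2, "yaw": 0},
  {"tx": -2, "ty": 0, "tz": -1, "yaw": 0},
  {"tx": -2, "ty": 0, "tz": 0, "yaw": 0},
  {"tx": -2, "ty": 0, "tz": 0, "yaw": 0},
  {"tx": 0, "ty": 0, "tz": 0, "yaw": 0},
])

```text
time_s: 8.65
position: [0.6174, 0.1852, 0.0845]
tool_rot: [[0.968, 0.25, -0.011], [0.25, -0.968, 0.003], [-0.01, -0.006, -1.0]]
ft_force: [-0.7, 0.1, -0.7]
grip_width: 0.06
```

>>> carry_out([
  {"tx": 0, "ty": 0, "tz": 0, "yaw": 0},
  {"tx": 0, "ty": 0, "tz": 0, "yaw": 0},
], jaw=-0.44)

```text
time_s: 8.85
position: [0.6185, 0.1853, 0.0858]
tool_rot: [[0.968, 0.25, -0.009], [0.25, -0.968, 0.003], [-0.007, -0.005, -1.0]]
ft_force: [0.7, 0.2, -0.9]
grip_width: 0.0615
```

```bash
python3 - <<'E'
from h import *
print(meas()['side']); s=env.observe(); print(s['position'],s['tool_rot'],s['grip_width'],s['time_s'])
E
```

```text
(array([232., 222.]), (234, 211, 28, 47), 677.0, [[239, 211], [236, 216], [239, 238], [234, 241], [253, 256], [259, 256], [260, 247], [247, 233], [258, 238], [261, 230]])
[0.61856086 0.18533207 0.08546876] [[ 0.96833024  0.24952248 -0.00866433]
 [ 0.24955821 -0.96835416  0.00330347]
 [-0.00756585 -0.0053611  -0.99995701]] 0.061438187143874015 8.95
```

>>> carry_out([
  {"tx": 0, "ty": 0, "tz": 0, "yaw": 0},
])

```text
time_s: 9.05
position: [0.6189, 0.1854, 0.0852]
tool_rot: [[0.968, 0.25, -0.009], [0.25, -0.968, 0.003], [-0.008, -0.005, -1.0]]
ft_force: [0.2, -0.6, 0.2]
grip_width: 0.0615
```

```bash
python3 - <<'E'
from h import *
print(meas()['side']); s=env.observe(); print(s['position'],s['grip_width'],s['time_s'])
E
```

```text
(array([232., 222.]), (232, 213, 19, 47), 428.0, [[239, 213], [236, 216], [239, 238], [232, 242], [243, 259], [248, 259], [249, 250], [245, 242], [250, 240], [250, 232]])
[0.61882113 0.18537673 0.08520513] 0.061526969755646255 9.15
```

>>> carry_out([
  {"tx": 0, "ty": 0, "tz": 0, "yaw": 0},
])

```text
time_s: 9.25
position: [0.6189, 0.1854, 0.085]
tool_rot: [[0.968, 0.25, -0.009], [0.25, -0.968, 0.003], [-0.008, -0.005, -1.0]]
ft_force: [-0.1, 0.9, -1.9]
grip_width: 0.0614
```

```bash
python3 - <<'E'
from h import *
s=env.observe(); R=np.array(s['tool_rot']); c=np.array(s['position'])-[0,0,.005]; p=env.camera_params('side')
for th in(60,75,90,100):
    t=np.radians(th); ax=np.cos(t)*R[:,0]+np.sin(t)*np.array([0,0,1]); n=np.cross(ax,R[:,1])
    print(th,[proj(p,c-.07*ax+y*R[:,1]+k*.006*n)[0].round().tolist() for y in(-.031,.031) for k in(-1,1)])
print(meas()['side'])
s=env.observe(); print(s['grip_width'],s['position'])
E
```

```text
60 [[256.0, 256.0], [250.0, 258.0], [257.0, 230.0], [252.0, 231.0]]
75 [[247.0, 259.0], [241.0, 260.0], [249.0, 232.0], [243.0, 233.0]]
90 [[238.0, 260.0], [231.0, 260.0], [240.0, 233.0], [234.0, 233.0]]
100 [[231.0, 260.0], [225.0, 259.0], [234.0, 234.0], [227.0, 233.0]]
(array([232., 222.]), (232, 213, 20, 47), 454.5, [[239, 213], [236, 217], [239, 238], [232, 241], [244, 259], [249, 259], [250, 250], [245, 242], [251, 240], [251, 231]])
0.061536196003964636 [0.61884215 0.18538735 0.08505456]
```

>>> carry_out([
  {"tx": 0, "ty": 0, "tz": 0, "yaw": 0},
  {"tx": 0, "ty": 0, "tz": 0, "yaw": 0},
], jaw=-0.444)

```text
time_s: 9.55
position: [0.6189, 0.1854, 0.085]
tool_rot: [[0.968, 0.25, -0.009], [0.25, -0.968, 0.003], [-0.008, -0.005, -1.0]]
ft_force: [-1.0, 0.6, -1.1]
grip_width: 0.0614
```

```bash
python3 - <<'E'
from h import *
print(meas()['side']); s=env.observe(); print(s['grip_width'],s['position'])
E
```

```text
(array([232., 222.]), (232, 213, 20, 47), 451.0, [[239, 213], [236, 216], [239, 238], [232, 241], [243, 258], [249, 259], [250, 250], [245, 241], [251, 239], [251, 232]])
0.06136532102910421 [0.61887411 0.18537222 0.08501489]
```

>>> carry_out([
  {"tx": 0, "ty": 0, "tz": 0.8, "yaw": 0},
  {"tx": 0, "ty": 0, "tz": 0, "yaw": 0},
], jaw=-0.448)

```text
time_s: 9.85
position: [0.619, 0.1853, 0.0767]
tool_rot: [[0.968, 0.249, -0.008], [0.25, -0.968, 0.003], [-0.007, -0.005, -1.0]]
ft_force: [-0.1, -0.1, 0.0]
grip_width: 0.0617
```

```bash
python3 - <<'E'
from h import *
print(meas()['side']); s=env.observe(); print(s['grip_width'],s['position'],s['ft_force'])
E
```

```text
(array([232., 225.]), (232, 215, 19, 47), 400.5, [[239, 215], [239, 242], [232, 244], [243, 261], [247, 261], [249, 253], [244, 244], [249, 242], [250, 235]])
0.06147945602310916 [0.61923931 0.18546911 0.07743051] [-0.48427732  0.60718895 -0.49794577]
```

>>> carry_out([
  {"tx": 0, "ty": 0, "tz": 0.4, "yaw": 0},
  {"tx": -0.6, "ty": 0, "tz": 0, "yaw": 0},
  {"tx": -0.6, "ty": 0, "tz": 0, "yaw": 0},
  {"tx": -0.6, "ty": 0, "tz": 0, "yaw": 0},
  {"tx": 0, "ty": 0, "tz": 0, "yaw": 0},
])

```text
time_s: 10.45
position: [0.6007, 0.1806, 0.0743]
tool_rot: [[0.968, 0.25, -0.005], [0.25, -0.968, 0.004], [-0.004, -0.005, -1.0]]
ft_force: [-0.2, 0.7, -1.1]
grip_width: 0.0617
```

```bash
cat >> h.py <<'E'
def vert(off=.005,L=.07):
    s=env.observe(); R=np.array(s['tool_rot']); c=np.array(s['position'])-[0,0,off]; p=env.camera_params('side')
    for th in(75,90,100):
        t=np.radians(th); ax=np.cos(t)*R[:,0]+np.sin(t)*np.array([0,0,1]); n=np.cross(ax,R[:,1])
        print(th,[proj(p,c-L*ax+y*R[:,1]+k*.006*n)[0].round(1).tolist() for y in(-.031,.031) for k in(-1,1)])
    print(s['grip_width'],s['position'],s['ft_force'],s['time_s'])
E
python3 - <<'E'
from h import *
vert();print(meas())
E
```

```text
75 [[257.5, 261.9], [251.4, 262.8], [258.7, 235.5], [252.9, 236.5]]
90 [[248.1, 263.0], [241.7, 263.0], [249.7, 236.7], [243.7, 236.7]]
100 [[241.6, 263.0], [235.3, 262.4], [243.5, 236.7], [237.5, 236.1]]
0.06165291389799629 [0.60072961 0.18064186 0.0742777 ] [-0.19485505  0.68566612 -1.06988007] 10.45
{'side': (array([243., 226.]), (241, 244, 9, 18), 108.5, [[241, 244], [243, 259], [249, 261], [248, 245]]), 'scene': (array([337., 215.]), (315, 198, 41, 53), 1298.5, [[338, 198], [318, 210], [315, 246], [325, 247], [326, 232], [335, 230], [343, 234], [340, 249], [350, 250], [355, 214]])}
```

The side projection now matches an upright wall: base measured at columns 243–249, with 242–248 expected. I'll set it on the worktop and regrip it lower, with the pads shifted outward so they clear the side walls.

>>> carry_out([
  {"tx": 0, "ty": 0, "tz": 0, "yaw": 0},
  {"tx": 0, "ty": 0, "tz": 0, "yaw": 0},
], jaw=-0.5)

```text
time_s: 10.75
position: [0.6013, 0.1809, 0.074]
tool_rot: [[0.968, 0.25, -0.005], [0.25, -0.968, 0.004], [-0.004, -0.005, -1.0]]
ft_force: [0.5, -0.2, 0.3]
grip_width: 0.0639
```

>>> carry_out([
  {"tx": 0, "ty": 0, "tz": 0, "yaw": 0},
  {"tx": 0, "ty": 0, "tz": 0, "yaw": 0},
], jaw=-0.7)

```text
time_s: 10.95
position: [0.6014, 0.1809, 0.0737]
tool_rot: [[0.968, 0.25, -0.005], [0.25, -0.968, 0.004], [-0.004, -0.005, -1.0]]
ft_force: [-0.2, -0.1, 0.7]
grip_width: 0.0727
```

```bash
python3 - <<'E'
from h import *
vert();print(meas())
a=cv2.imread('pics/last_side.png')[170:310,170:350]; b=cv2.imread('pics/last_scene.png')[160:300,250:430]
cv2.imwrite('pics/stand.png',cv2.resize(np.hstack([a,b]),None,fx=2.2,fy=2.2))
E
```

```text
75 [[257.1, 262.1], [251.1, 263.0], [258.3, 235.7], [252.5, 236.7]]
90 [[247.7, 263.2], [241.4, 263.2], [249.4, 236.9], [243.3, 236.9]]
100 [[241.3, 263.2], [234.9, 262.6], [243.2, 237.0], [237.1, 236.3]]
0.0727273222165796 [0.60139217 0.1809166  0.07374235] [-0.19229107 -0.09405364  0.66825834] 10.95
{'side': (array([243., 226.]), (241, 245, 9, 17), 98.0, [[243, 245], [243, 259], [249, 261], [248, 246]]), 'scene': (array([337., 215.]), (315, 198, 41, 53), 1299.5, [[337, 198], [318, 210], [315, 246], [325, 247], [326, 231], [335, 230], [342, 233], [340, 248], [349, 250], [355, 214]])}
```

View pics/stand.png

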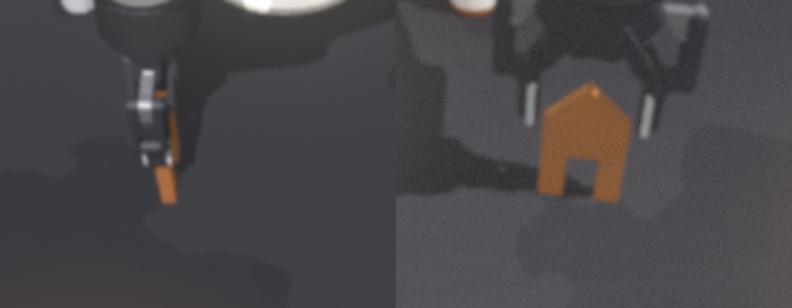

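The wall stands free and upright (scene crop: legs at (550,190) and (608,197)). I'll compute its offset in the tool frame.

```bash
python3 - <<'E'
from h import *
s=env.observe(); R=np.array(s['tool_rot']); c=np.array(s['position'])
g=lambda n,uv:print(n,((onz(env.camera_params(n),uv,0)-c)@R).round(4)[:,:2])
g('scene',[(315,247),(325,248),(340.5,249.5),(350,251)]); g('side',[(243,260),(249.5,261.5)])
E
```

```text
scene [[ 0.0027  0.0309]
 [ 0.0022  0.0138]
 [ 0.0012 -0.0124]
 [ 0.002  -0.0285]]
side [[ 0.0036 -0.0241]
 [-0.0089 -0.0275]]
```

>>> carry_out([
  {"tx": 0.5, "ty": -0.1, "tz": 0, "yaw": 0},
  {"tx": 0, "ty": 0, "tz": 1, "yaw": 0},
  {"tx": 0, "ty": 0, "tz": 0.7, "yaw": 0},
  {"tx": 0, "ty": 0, "tz": 0, "yaw": 0},
])

```text
time_s: 11.45
position: [0.6063, 0.1834, 0.0549]
tool_rot: [[0.968, 0.25, -0.006], [0.25, -0.968, 0.004], [-0.005, -0.005, -1.0]]
ft_force: [-1.3, -0.1, 0.3]
grip_width: 0.0729
```

>>> carry_out([
  {"tx": 0, "ty": 0, "tz": 0, "yaw": 0},
  {"tx": 0, "ty": 0, "tz": 0, "yaw": 0},
  {"tx": 0, "ty": 0, "tz": 0, "yaw": 0},
  {"tx": 0, "ty": 0, "tz": 0, "yaw": 0},
], jaw=-0.2, squeeze=40)

```text
time_s: 11.85
position: [0.6063, 0.1835, 0.055]
tool_rot: [[0.968, 0.25, -0.006], [0.25, -0.968, 0.004], [-0.004, -0.005, -1.0]]
ft_force: [0.1, 0.5, -0.2]
grip_width: 0.0607
```

```bash
python3 - <<'E'
from h import *
print(meas()); s=env.observe(); R=np.array(s['tool_rot']); c=np.array(s['position']);print(c,s['ft_force'],s['grip_width'])
g=lambda n,uv:print(n,((onz(env.camera_params(n),uv,0)-c)@R).round(4)[:,:2])
g('scene',[(315,247),(325,248),(340.5,249.5),(350,251)])
E
```

```text
{'side': (array([240., 233.]), (243, 212, 8, 51), 184.0, [[249, 212], [244, 262], [249, 262], [250, 255]]), 'scene': (array([337., 226.]), (315, 199, 43, 52), 1364.0, [[332, 199], [318, 210], [315, 246], [326, 247], [326, 231], [332, 228], [343, 231], [341, 249], [350, 250], [357, 213], [346, 201]])}
[0.60631311 0.18351511 0.05498549] [ 0.1615802  -0.26809733 -0.4657972 ] 0.06084051257271676
scene [[-0.0027  0.0321]
 [-0.0033  0.0151]
 [-0.0043 -0.0112]
 [-0.0035 -0.0272]]
```

Gripped with the pads offset outward (force reading normal). Next I'll lift it, turn towards the house's heading and carry it over for a view from above.

>>> carry_out([
  {"tx": 0, "ty": 0, "tz": -2, "yaw": 0},
  {"tx": 0, "ty": 0, "tz": -3, "yaw": 0},
  {"tx": 0, "ty": 0, "tz": -4, "yaw": 0},
  {"tx": 0, "ty": 0, "tz": -4, "yaw": 0.1},
  {"tx": 0, "ty": 0, "tz": -4, "yaw": 0.1},
  {"tx": 0, "ty": 0, "tz": -3, "yaw": 0.1},
  {"tx": 0, "ty": 0, "tz": 0, "yaw": 0.07},
  {"tx": 0, "ty": 0, "tz": 0, "yaw": 0},
])

```text
time_s: 12.75
position: [0.6068, 0.1822, 0.2617]
tool_rot: [[0.991, -0.132, -0.01], [-0.132, -0.991, 0.003], [-0.01, -0.002, -1.0]]
ft_force: [0.2, -0.4, -2.0]
grip_width: 0.061
```

>>> carry_out([
  {"tx": -0.3, "ty": 2, "tz": 0, "yaw": 0},
  {"tx": -0.35, "ty": 3.5, "tz": 0, "yaw": 0},
  {"tx": -0.35, "ty": 4, "tz": 0, "yaw": 0},
  {"tx": -0.35, "ty": 4, "tz": 0, "yaw": 0},
  {"tx": -0.35, "ty": 4, "tz": 0, "yaw": 0},
  {"tx": -0.35, "ty": 4, "tz": 0, "yaw": 0},
  {"tx": -0.35, "ty": 4, "tz": 0, "yaw": 0},
  {"tx": -0.3, "ty": 4, "tz": 0, "yaw": 0},
  {"tx": 0, "ty": 2, "tz": 0, "yaw": 0},
  {"tx": 0, "ty": 0, "tz": 0, "yaw": 0},
])

```text
time_s: 13.75
position: [0.5362, -0.1375, 0.2536]
tool_rot: [[0.994, -0.107, -0.022], [-0.107, -0.994, 0.006], [-0.023, -0.004, -1.0]]
ft_force: [0.4, 0.5, -0.3]
grip_width: 0.0611
```

```bash
python3 - <<'E'
from h import *
shot('wrist','w4.png'); s=env.observe(); print(s['position'],s['tool_rot'],s['grip_width'],s['time_s'],s['ft_force'])
E
```

```text
[ 0.53633364 -0.13626913  0.25356522] [[ 0.99406455 -0.10648836 -0.02226871]
 [-0.10637172 -0.99430608  0.00636154]
 [-0.02281934 -0.00395502 -0.99973178]] 0.06103818529509686 13.8 [ 0.23883134 -0.79808582 -0.36804325]
```

View pics/w4.png

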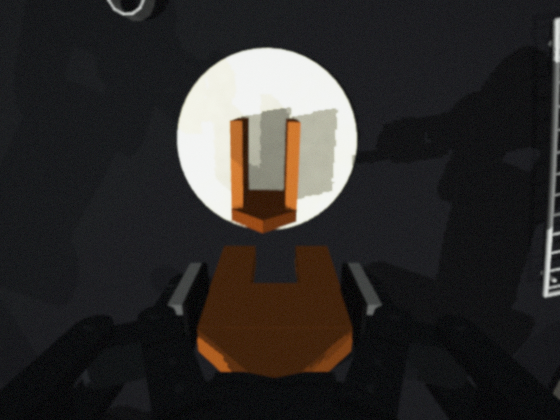

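The wrist view shows the house from above: front edges of the side walls at row ~120, outer faces at columns ~231 and ~300. The held wall is at the bottom, base at row 246, squarely between the pads. Now I'll fit the shell's top edges.

```bash
python3 - <<'E'
from h import *
p=env.camera_params('wrist'); im=cv2.imread('pics/w4.png'); hsv=cv2.cvtColor(im,cv2.COLOR_BGR2HSV)
m=((hsv[:,:,1]>150)&(hsv[:,:,0]<22)&(hsv[:,:,2]>60)).astype(np.uint8); m[:,:200]=0; m[:,330:]=0; m[236:]=0
L=[];Rr=[]
for r in range(128,205):
    c=np.where(m[r])[0]; L.append((c[0]-.5,r)); Rr.append((c[-1]+.5,r))
T=[]
for c in list(range(233,243))+list(range(289,298)):
    T.append((c,np.where(m[:,c])[0][0]-.5))
PL=onz(p,L,.084)[:,:2]; PR=onz(p,Rr,.084)[:,:2]; PT=onz(p,T,.084)[:,:2]
fl=lambda P:cv2.fitLine(P.astype(np.float32),cv2.DIST_HUBER,0,.001,.001).ravel()
a,b,t=fl(PL),fl(PR),fl(PT)
for n,q in zip('LRT',(a,b,t)): print(n,q,np.degrees(np.arctan2(q[1],q[0])))
X=lambda q,w: q[2:]+q[:2]*np.linalg.solve(np.c_[q[:2],-w[:2]],w[2:]-q[2:])[0]
cl,cr=X(a,t),X(b,t); print(cl,cr,np.linalg.norm(cl-cr),(cl+cr)/2)
# board
w=((hsv[:,:,2]>110)&(hsv[:,:,1]<110)).astype(np.uint8); w[:,:160]=0;w[:,380:]=0;w[240:]=0
h=cv2.convexHull(max(cv2.findContours(w,0,2)[0],key=cv2.contourArea)).reshape(-1,2); P=onz(p,h,.01)[:,:2]
s=np.linalg.lstsq(np.c_[2*P,np.ones(len(P))],(P**2).sum(1),rcond=None)[0]; print('board',s[:2],np.sqrt(s[2]+s[0]**2+s[1]**2))
E
```

```text
L [ 0.99199677 -0.12626335  0.5626484  -0.09941355] -7.2537184
R [ 0.99140716 -0.1308121   0.5584309  -0.15957859] -7.516522
T [ 0.1107702   0.99384606  0.6031833  -0.12943566] 83.64028
[ 0.60591567 -0.10492069] [ 0.5992238  -0.16496104] 0.060412124 [ 0.6025697  -0.13494086]
board [ 0.57145769 -0.13078996] 0.10009027882703543
```

>>> carry_out([
  {"tx": 2.5, "ty": -0.2, "tz": 0, "yaw": 0.017},
  {"tx": 4, "ty": -0.3, "tz": 0, "yaw": 0},
  {"tx": 3.5, "ty": -0.3, "tz": 0, "yaw": 0},
  {"tx": 1, "ty": 0, "tz": 0, "yaw": 0},
  {"tx": 0, "ty": 0, "tz": 0, "yaw": 0},
])

```text
time_s: 14.3
position: [0.6502, -0.1341, 0.2487]
tool_rot: [[0.993, -0.114, -0.026], [-0.113, -0.994, 0.009], [-0.027, -0.006, -1.0]]
ft_force: [-0.4, 0.5, -0.8]
grip_width: 0.0608
```

>>> carry_out([
  {"tx": 0, "ty": 0, "tz": 3, "yaw": 0},
  {"tx": 0, "ty": 0, "tz": 4, "yaw": 0},
  {"tx": 0, "ty": 0, "tz": 4, "yaw": 0},
  {"tx": 0, "ty": 0, "tz": 3, "yaw": 0},
  {"tx": 0, "ty": 0, "tz": 1.5, "yaw": 0},
  {"tx": 0, "ty": 0, "tz": 0, "yaw": 0},
  {"tx": 0, "ty": 0, "tz": 0, "yaw": 0},
])

```text
time_s: 15.0
position: [0.643, -0.1239, 0.09]
tool_rot: [[0.994, -0.101, -0.026], [-0.101, -0.995, 0.01], [-0.027, -0.007, -1.0]]
ft_force: [1.0, 0.3, 0.3]
grip_width: 0.0609
```

>>> carry_out([
  {"tx": 0.3, "ty": 0.9, "tz": 0.6, "yaw": 0.02},
  {"tx": 0.1, "ty": 0.6, "tz": 0.6, "yaw": 0.003},
  {"tx": 0, "ty": 0, "tz": 0, "yaw": 0},
  {"tx": 0, "ty": 0, "tz": 0, "yaw": 0},
])

```text
time_s: 15.4
position: [0.6462, -0.1407, 0.0804]
tool_rot: [[0.992, -0.126, -0.021], [-0.126, -0.992, 0.008], [-0.022, -0.005, -1.0]]
ft_force: [-0.2, 0.7, -0.4]
grip_width: 0.0609
```

```bash
python3 - <<'E'
from h import *
s=env.observe(); print(s['position'],s['tool_rot'],s['grip_width'],s['ft_force'])
shot('scene','s5.png'); shot('side','d5.png')
for n in('s5','d5'):
    im=cv2.imread(f'pics/{n}.png'); p=env.camera_params('scene' if n=='s5' else 'side'); c=proj(p,s['position'])[0].astype(int); print(n,c)
a=cv2.imread('pics/s5.png')[125:235,140:260]; b=cv2.imread('pics/d5.png')[80:190,230:350]
cv2.imwrite('pics/pre.png',cv2.resize(np.hstack([a,b]),None,fx=3.3,fy=5.2 if 0 else 3.3,interpolation=cv2.INTER_CUBIC))
# corners of plate in scene: front(far) face
im=cv2.imread('pics/s5.png'); hsv=cv2.cvtColor(im,cv2.COLOR_BGR2HSV)
m=((hsv[:,:,1]>120)&(hsv[:,:,2]>50)&(hsv[:,:,0]<22)).astype(np.uint8); m[:,:140]=0;m[:,260:]=0;m[:120]=0;m[240:]=0
k=max(cv2.findContours(m,0,2)[0],key=cv2.contourArea); print(cv2.approxPolyDP(k,2,True).reshape(-1,2).tolist())
# expected front-face corners if plate mid at tool x -8mm, base 55mm below
R=np.array(s['tool_rot']); c=np.array(s['position'])
for X in(-.002,): print([proj(env.camera_params('scene'),c+R@np.array([X,y,z]))[0].round(1).tolist() for y,z in((.031,.055),(-.031,.055),(.031,-.02),(-.031,-.02),(0,-.051))])
im=cv2.imread('pics/d5.png'); hsv=cv2.cvtColor(im,cv2.COLOR_BGR2HSV)
m=((hsv[:,:,1]>120)&(hsv[:,:,2]>50)&(hsv[:,:,0]<22)).astype(np.uint8); m[:,:230]=0;m[:,350:]=0;m[:70]=0;m[200:]=0
for k in cv2.findContours(m,0,2)[0]:
  if cv2.contourArea(k)>20: print('side',cv2.approxPolyDP(k,2,True).reshape(-1,2).tolist())
print([proj(env.camera_params('side'),c+R@np.array([X,y,z]))[0].round(1).tolist() for y in(-.031,) for X in(-.002,-.014) for z in (.055,-.02)])
E
```

```text
[ 0.64619404 -0.14069922  0.08043421] [[ 0.99183263 -0.1257785  -0.0211614 ]
 [-0.12563447 -0.99204427  0.00800877]
 [-0.02200038 -0.00528476 -0.99974399]] 0.06087134455306705 [-0.15826056  0.73753765 -0.38462529]
s5 [153 177]
d5 [267 112]
[[203, 129], [190, 141], [178, 147], [181, 161], [186, 161], [180, 167], [188, 167], [191, 160], [193, 163], [194, 158], [196, 161], [216, 148]]
[[148.7, 196.4], [173.3, 207.3], [138.4, 162.4], [164.6, 172.8], [146.9, 151.8]]
side [[292, 107], [292, 121], [283, 123], [284, 136], [287, 138], [290, 135], [298, 143], [302, 143], [304, 139], [305, 142], [308, 138], [310, 147], [315, 143], [315, 139], [319, 138], [327, 115], [325, 112], [318, 114]]
side [[274, 94], [270, 95], [267, 104], [267, 137], [269, 115], [279, 100]]
[[263.8, 139.7], [262.1, 113.2], [268.6, 140.8], [267.1, 114.3]]
```

View pics/pre.png

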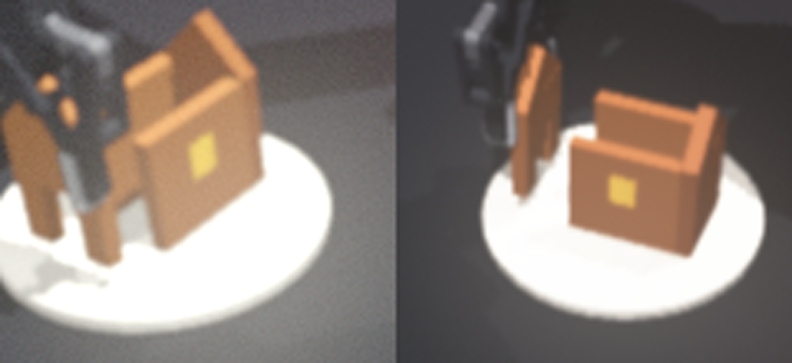

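The paired crops (12th and last view) show the wall upright and parallel in front of the house: near base corner at side pixel (269,140), expected (268.6,140.8). About 30 mm of gap and 15 mm of height remain. I'm going in by small steps.

>>> carry_out([
  {"tx": 0, "ty": 0, "tz": 0.8, "yaw": 0},
  {"tx": -0.8, "ty": 0, "tz": 0.4, "yaw": 0},
  {"tx": -0.8, "ty": 0, "tz": 0, "yaw": 0},
  {"tx": -0.5, "ty": 0, "tz": 0, "yaw": 0},
  {"tx": 0, "ty": 0, "tz": 0, "yaw": 0},
  {"tx": 0, "ty": 0, "tz": 0, "yaw": 0},
])

```text
time_s: 16.1
position: [0.624, -0.1371, 0.0679]
tool_rot: [[0.992, -0.125, -0.021], [-0.125, -0.992, 0.008], [-0.022, -0.005, -1.0]]
ft_force: [0.6, -0.2, -0.7]
grip_width: 0.0607
```

```bash
cat >> h.py <<'E'
def rel():
    s=env.observe(); d=np.array(s['position'])[:2]-[.602,-.1345]; u=np.array([.9923,-.1236]); v=np.array([-.1236,-.9923]); R=np.array(s['tool_rot'])
    f=np.array(s['ft_force']); print('out',d@u,'lat',d@v,'z',s['position'][2],'yaw',np.degrees(np.arctan2(R[1,0],R[0,0])),'Fout',f[:2]@u,'Flat',f[:2]@v,'Fz',f[2],'tilt',R[:2,2],s['time_s'])
E
python3 - <<'E'
from h import *
rel(); im=shot('side'); p=env.camera_params('side'); s=env.observe();R=np.array(s['tool_rot']); c=np.array(s['position'])
hsv=cv2.cvtColor(im,cv2.COLOR_RGB2HSV); m=((hsv[:,:,1]>120)&(hsv[:,:,2]>50)&(hsv[:,:,0]<22)).astype(np.uint8)
for r in range(128,146,2): print(r,''.join(map(str,m[r,264:296])))
print([proj(p,c+R@np.array([X,-.031,.055]))[0].round(1).tolist() for X in(-.002,-.014)])
E
```

```text
out 0.022182495071095217 lat -0.00018315222032497393 z 0.06791813717004093 yaw -7.163367314383048 Fout 0.6177383534875585 Flat 0.0753706419711431 Fz -0.6991417688996243 tilt [-0.02077324  0.00797408] 16.1
128 00000000000001100011111111111111
130 00000000000011100011111111111111
132 00000000000111100011111111111111
134 00000000000111100011111111111111
136 00000000000111100001111111111111
138 00000000000111100001111111111111
140 00000000000111000001111111111111
142 00000000000111000001111111111111
144 00000000000011000000111111111111
[[272.7, 146.3], [277.4, 147.5]]
```

>>> carry_out([
  {"tx": 0, "ty": 0, "tz": 0.15, "yaw": 0},
  {"tx": 0, "ty": 0, "tz": 0, "yaw": 0},
])

```text
time_s: 16.35
position: [0.6245, -0.1372, 0.0665]
tool_rot: [[0.992, -0.125, -0.02], [-0.125, -0.992, 0.008], [-0.021, -0.005, -1.0]]
ft_force: [0.8, 0.6, -1.3]
grip_width: 0.0608
```

>>> carry_out([
  {"tx": -0.2, "ty": 0, "tz": 0, "yaw": 0},
  {"tx": -0.2, "ty": 0, "tz": 0, "yaw": 0},
  {"tx": 0, "ty": 0, "tz": 0, "yaw": 0},
])

```text
time_s: 16.65
position: [0.6204, -0.1366, 0.0665]
tool_rot: [[0.992, -0.125, -0.02], [-0.125, -0.992, 0.008], [-0.021, -0.005, -1.0]]
ft_force: [-0.9, 0.2, -0.5]
grip_width: 0.0608
```

>>> carry_out([
  {"tx": 0, "ty": 0, "tz": 0.1, "yaw": 0},
  {"tx": 0, "ty": 0, "tz": 0, "yaw": 0},
])

```text
time_s: 16.85
position: [0.6204, -0.1367, 0.0655]
tool_rot: [[0.992, -0.125, -0.02], [-0.125, -0.992, 0.008], [-0.021, -0.005, -1.0]]
ft_force: [-0.0, -0.6, -0.6]
grip_width: 0.0607
```

>>> carry_out([
  {"tx": -0.1, "ty": 0, "tz": 0, "yaw": 0},
  {"tx": 0, "ty": 0, "tz": 0, "yaw": 0},
])

```text
time_s: 17.05
position: [0.6193, -0.1365, 0.0655]
tool_rot: [[0.992, -0.125, -0.02], [-0.125, -0.992, 0.008], [-0.021, -0.005, -1.0]]
ft_force: [-0.4, -0.2, -1.0]
grip_width: 0.0611
```

```bash
python3 -c "
from h import *
rel()"
```

```text
out 0.017436566744253496 lat -0.00012656791919575666 z 0.06547548740432445 yaw -7.153978266323039 Fout -0.4215068858651965 Flat 0.2556821381897984 Fz -0.9673772485642961 tilt [-0.01978875  0.00755603] 17.05
```

Steps are now accurate. I'll lower it to a light touch on the board, then close the gap.

>>> carry_out([
  {"tx": 0, "ty": 0, "tz": 0.08, "yaw": 0},
  {"tx": 0, "ty": 0, "tz": 0, "yaw": 0},
])

```text
time_s: 17.25
position: [0.6194, -0.1365, 0.0648]
tool_rot: [[0.992, -0.125, -0.019], [-0.125, -0.992, 0.007], [-0.02, -0.005, -1.0]]
ft_force: [-0.0, -0.4, 0.3]
grip_width: 0.0609
```

>>> carry_out([
  {"tx": 0, "ty": 0, "tz": 0.06, "yaw": 0},
  {"tx": 0, "ty": 0, "tz": 0, "yaw": 0},
])

```text
time_s: 17.45
position: [0.6196, -0.1366, 0.0648]
tool_rot: [[0.992, -0.125, -0.019], [-0.125, -0.992, 0.007], [-0.019, -0.005, -1.0]]
ft_force: [-1.0, 0.6, 0.9]
grip_width: 0.0609
```

>>> carry_out([
  {"tx": -0.1, "ty": 0, "tz": 0, "yaw": 0},
  {"tx": 0, "ty": 0, "tz": 0, "yaw": 0},
])

```text
time_s: 17.65
position: [0.6187, -0.1365, 0.0648]
tool_rot: [[0.992, -0.125, -0.018], [-0.125, -0.992, 0.007], [-0.019, -0.005, -1.0]]
ft_force: [-0.1, -0.2, 0.7]
grip_width: 0.0611
```

>>> carry_out([
  {"tx": -0.1, "ty": 0, "tz": 0, "yaw": 0},
  {"tx": 0, "ty": 0, "tz": 0, "yaw": 0},
])

```text
time_s: 17.85
position: [0.6179, -0.1364, 0.0648]
tool_rot: [[0.992, -0.125, -0.017], [-0.125, -0.992, 0.007], [-0.018, -0.005, -1.0]]
ft_force: [0.0, -0.5, 0.5]
grip_width: 0.0614
```

>>> carry_out([
  {"tx": -0.1, "ty": 0, "tz": 0, "yaw": 0},
  {"tx": 0, "ty": 0, "tz": 0, "yaw": 0},
])

```text
time_s: 18.05
position: [0.6177, -0.1364, 0.0648]
tool_rot: [[0.992, -0.125, -0.015], [-0.125, -0.992, 0.006], [-0.016, -0.005, -1.0]]
ft_force: [0.6, 0.4, 1.0]
grip_width: 0.061
```

>>> carry_out([
  {"tx": -0.1, "ty": 0, "tz": 0, "yaw": 0},
  {"tx": 0, "ty": 0, "tz": 0, "yaw": 0},
])

```text
time_s: 18.25
position: [0.6177, -0.1364, 0.0649]
tool_rot: [[0.992, -0.125, -0.012], [-0.125, -0.992, 0.006], [-0.013, -0.004, -1.0]]
ft_force: [1.9, -0.2, -1.0]
grip_width: 0.061
```

>>> carry_out([
  {"tx": -0.1, "ty": 0, "tz": 0, "yaw": 0},
  {"tx": 0, "ty": 0, "tz": 0, "yaw": 0},
])

```text
time_s: 18.45
position: [0.6178, -0.1365, 0.065]
tool_rot: [[0.992, -0.126, -0.009], [-0.126, -0.992, 0.006], [-0.01, -0.004, -1.0]]
ft_force: [2.0, -0.3, -1.0]
grip_width: 0.0611
```

>>> carry_out([
  {"tx": -0.15, "ty": 0, "tz": 0, "yaw": 0},
])

```text
time_s: 18.55
position: [0.6176, -0.1365, 0.0651]
tool_rot: [[0.992, -0.126, -0.005], [-0.126, -0.992, 0.005], [-0.006, -0.004, -1.0]]
ft_force: [13.7, -0.2, -6.7]
grip_width: 0.061
```

```bash
cat >> h.py <<'E'
def favg(n=6):
    F=[]
    for i in range(n):
        env.get_image('side'); F.append(env.observe()['ft_force'])
    F=np.array(F); u=np.array([.9923,-.1236]); print('Fout',(F[:,:2]@u).round(1),'mean',F.mean(0).round(2)); rel()
E
python3 -c "
from h import *
favg()"
```

```text
Fout [10.2 11.2 10.8 10.3  9.5  9.8] mean [10.35 -0.08 -4.34]
out 0.01572635514137547 lat 4.80204399722137e-05 z 0.06509598390339456 yaw -7.249824388293015 Fout 9.81826416052169 Flat -0.39874924572440945 Fz -3.4471185558643085 tilt [-0.00541782  0.00487381] 18.85
```

>>> carry_out([
  {"tx": 0, "ty": 0, "tz": 0, "yaw": 0},
  {"tx": -0.11, "ty": 0, "tz": 0, "yaw": 0},
])

```text
time_s: 19.05
position: [0.6177, -0.1365, 0.0652]
tool_rot: [[0.992, -0.127, -0.002], [-0.127, -0.992, 0.004], [-0.003, -0.004, -1.0]]
ft_force: [10.8, -0.6, -4.1]
grip_width: 0.0608
```

```bash
python3 -c "
from h import *
favg(8)
for n in('scene','side'): shot(n,'end_'+n+'.png')
im=cv2.imread('pics/end_side.png'); hsv=cv2.cvtColor(im,cv2.COLOR_BGR2HSV); m=((hsv[:,:,1]>120)&(hsv[:,:,2]>50)&(hsv[:,:,0]<22)).astype(np.uint8)
for r in range(90,150,4): print(r,''.join(map(str,m[r,264:300])))
"
```

```text
Fout [7.8 8.4 8.3 8.6 9.5 7.7 8.6 8.1] mean [ 8.45 -0.03 -3.61]
out 0.015826514402663482 lat 2.699527725695364e-05 z 0.06516797072666167 yaw -7.2671794814241375 Fout 8.140410624226957 Flat -0.9859528930839223 Fz -3.034534368351039 tilt [-0.00215403  0.00437387] 19.45
90 000000000000000000000000000000000000
94 000000000000000000000000000000000000
98 000000000000000000000000000000000000
102 000000000000000000000000000000000000
106 000000000000000000011111100000000000
110 000000000000000011111111111111111111
114 000000000000000111111111111111111111
118 000000000000000111111100011111111111
122 000000000000000111111111111111111111
126 000000000000000011111111111111111111
130 000000000000000011111111111111111111
134 000000000000001111111111111111111111
138 000000000000001110111111111111110001
142 000000000000001110111111111111111111
146 000000000000000000011111111111111111
```

```bash
python3 -c "
from h import *
p=env.camera_params('side'); u=np.array([.9923,-.1236,0]); v=np.array([-.1236,-.9923,0]); o=np.array([.602,-.1345,0])
for z in(.012,.03,.05,.084): print(z,[proj(p,o+k*u-.031*v+[0,0,z])[0].round(1).tolist() for k in(.012,0)])
a=cv2.imread('pics/side0.png');b=cv2.imread('pics/end_side.png')
for r in(132,136,140,144): print(r,'before',a[r,270:294,2],'\n   after',b[r,270:294,2])
p=env.camera_params('scene')
for z in(.012,.084): print(z,[proj(p,o+.012*u+k*v+[0,0,z])[0].round(1).tolist() for k in(-.031,.031)])
c=cv2.imread('pics/end_scene.png'); hsv=cv2.cvtColor(c,cv2.COLOR_BGR2HSV); m=((hsv[:,:,1]>120)&(hsv[:,:,2]>50)&(hsv[:,:,0]<22)).astype(np.uint8)
for r in range(184,208,2): print(r,''.join(map(str,m[r,150:205])))
s=env.observe(); print(s['time_s'])
"
```

```text
0.012 [[275.6, 147.3], [280.3, 148.5]]
0.03 [[275.5, 141.4], [280.3, 142.6]]
0.05 [[275.3, 134.6], [280.3, 135.9]]
0.084 [[275.1, 122.7], [280.2, 123.9]]
132 before [255 255 255 255 255 255 255 255 255 255 254 253 214 164 162 162 162 162
 162 161 162 162 162 163] 
   after [196 177 170 165 156 156 161 151 154 160 157 148 157 162 163 162 162 163
 163 163 163 163 163 164]
136 before [255 255 255 255 255 255 255 254 254 254 254 249 203 165 163 163 163 162
 162 162 162 163 163 169] 
   after [229 207 190 187 187 183 171 164 163 162 155 143 156 162 163 163 163 163
 163 163 163 164 164 171]
140 before [255 255 255 255 255 254 254 254 254 253 253 248 203 165 163 163 163 163
 163 164 163 163 163 167] 
   after [253 253 252 251 248 233 193 168 163 163 156 142 156 163 164 164 164 164
 165 164 164 165 165 169]
144 before [255 255 255 255 255 255 255 255 255 255 255 253 216 166 163 164 164 164
 164 163 164 164 164 164] 
   after [253 253 253 253 253 250 215 170 164 163 155 139 156 164 165 165 165 165
 165 165 165 165 165 165]
0.012 [[185.9, 204.7], [161.6, 194.3]]
0.084 [[179.5, 172.5], [153.9, 162.5]]
184 0000000000000000000000000000000000000000000000000000000
186 0000000000000000000000000000000000000000000000000000000
188 0000000000000000000000000000000000000000000000000000000
190 0000000000000000000000000000000000000000000000000000000
192 0000000000000000000000000000000000000000000000000000000
194 0000000000000000000000000000000000000000000000000000000
196 0000000000000000000000000000000000000000000000000000000
198 0000000000000000000000000000000000000000000000000000000
200 0000000000000000000000000000000000000000000000000000000
202 0000000000000000000000000000000000000000000000000000000
204 0000000000000000000000000000000000000000000000000000000
206 0000000000000000000000000000000000000000000000000000000
19.55
```

```bash
python3 -c "
from h import *
a=cv2.imread('pics/d5.png');b=cv2.imread('pics/end_side.png')
for r in(126,130,134,137): print(r,a[r,258:290,2])
for c in (2,1,0): print(c,b[138,268:290,c],b[142,268:290,c])
p=env.camera_params('side'); u=np.array([.9923,-.1236,0]); v=np.array([-.1236,-.9923,0]); o=np.array([.602,-.1345,0])
print([proj(p,o+.012*u+k*v+[0,0,.02])[0].round(1).tolist() for k in(-.036,-.031,-.026)])
"
```

```text
126 [ 78  74  71  71  72  78  99 133 154 159 156 145 125 116 118 119 129 150
 148 146 186 226 246 251 215 165 161 162 163 165 167 171]
130 [ 78  75  76  91 123 158 175 165 160 160 157 146 128 126 149 180 192 206
 220 234 250 254 255 253 217 165 162 163 163 163 163 163]
134 [119 200 246 251 248 237 222 181 161 160 158 147 128 127 152 199 242 254
 255 255 255 255 255 253 217 166 163 163 164 164 163 164]
137 [235 251 252 253 253 252 249 205 164 162 159 148 142 177 225 250 254 255
 255 254 254 253 253 248 203 166 164 164 164 164 164 164]
2 [253 253 252 248 222 201 197 186 172 164 163 162 156 143 157 163 164 164
 164 164 164 164] [253 253 253 253 253 253 253 249 219 173 164 163 155 139 156 164 164 164
 165 165 164 165]
1 [252 252 251 246 218 194 190 174 138 116 111 111 108 101 108 112 113 112
 112 112 113 113] [252 252 252 252 252 252 252 246 190 125 113 113 108 100 108 113 114 114
 114 114 113 114]
0 [250 250 249 242 210 188 183 164 117  87  81  81  79  76  80  82  83  83
  82  82  83  83] [250 250 250 250 250 250 250 241 170  97  83  82  80  76  81  83  83  83
  85  84  84  84]
[[274.7, 146.0], [275.5, 144.7], [276.3, 143.3]]
```

```bash
python3 -c "
from h import *
b=cv2.imread('pics/end_side.png'); e=cv2.imread('pics/side0.png')
for c in(277,278,279,280,282,283,284,285): print(c,b[142:154,c,0])
favg(3)
for n in('cut','x'): pass
d=cv2.absdiff(b,e).max(2); print('cutter/jar diff',d[145:180,190:232].mean(),d[165:210,355:392].mean(),'strip',d[335:400,165:360].mean())
"
```

```text
277 [ 97  97  94  92 123 199 243 249 250 250 250 250]
278 [ 83  83  83  84 106 172 233 248 250 250 250 250]
279 [ 82  83  83  83  94 141 217 246 249 250 250 250]
280 [ 80  80  81  82  94 141 216 246 249 250 250 250]
282 [ 81  81  82  83  91 125 189 237 248 250 250 250]
283 [ 83  84  83  85  86 104 165 229 247 250 250 249]
284 [ 83  84  84  84  85  94 138 214 245 249 250 249]
285 [ 83  85  84  84  85  88 120 195 242 249 250 249]
Fout [8.7 8.3 9. ] mean [ 8.75  0.24 -3.8 ]
out 0.015817081033153615 lat 6.339485134291363e-05 z 0.06513988220668085 yaw -7.273478771557741 Fout 8.989641004707849 Flat -0.7504367323160287 Fz -3.249071469042966 tilt [-0.00217377  0.00435144] 19.7
cutter/jar diff 4.651700680272109 8.665465465465465 strip 4.224299802761341
```

The wall's base line runs straight on from the side wall's, so it is flush and down on the board. The push is steady at about 8–9 N, so I'm handing in.

```bash
python3 -c "
from h import *
print(env.close_job())"
```

```text
the job is handed in; nothing more can be done
None
```

The front wall is standing on the board against the front edges of the side walls. The gripper still holds it and presses with about 8–9 N. I handed the job in at about 20 s. It reported no verdict.

**How it went:** I gripped the wall by its sides near the top and eased the grip so it swung base down. On the first try it slipped out and fell flat on the worktop, about 65 mm further out, so I regripped it. I stood it up, regripped it lower with the pads clear of the side walls, carried it over and pushed it home in small steps.

**Last checks:**
- **Push:** the wrist force against the house held at 8–9 N, with a further 3–4 N downward. Together that is about 9 N, inside the 4–12 N range.
- **Square and upright:** the tool was within about 0.3° of vertical and 0.2° of the house's measured heading. I judged the wall's own angle from this, not directly.
- **Flush and on the board:** in the side picture the wall's base line runs straight on from the side wall's. The lateral offset came out near 0 mm, within about 2 mm of calibration.
- **Gap:** a faint dark seam, about one pixel, remains between the wall and the side walls' edges. It could mean up to about 2 mm, and it is even from top to bottom.
- **Cutter, jar and strip:** they showed little change in the side picture. The jar's patch differed most, which I put down to the arm's shadow without measuring it.

**Check that failed:** my flush check in the scene camera picture gave nothing usable, so the final fit rests on the side view, the tool pose and the force readings.

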